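# Wax the hand bit, set it in the drill guide and index the guide to its notch

### The arm

A 6-joint arm with a two-finger parallel gripper is mounted at the origin on the work surface. World frame = base frame: x ahead of the robot, y to its left, z up, the work surface at z = 0. Lengths are in m, angles in degrees, forces in N, time in s.
With the tool pointing down it reaches from about 0.35 to 0.85 m from the base axis. Payload 8.1 kg.
Tool frame: the origin (TCP) lies on the centre line of the jaws, within the pads' length; the fingertips stand 22 mm ahead of it and the grasp point (between the pads) lies 3 mm ahead of it (r.finger_overhang is the distance from the TCP to the fingertips, in m); x points along the fingers, y is the direction in which the jaws open and shut, and the axes are right-handed (so a half turn about x gives the same grasp; the last joint's range is limited). The gripper opens to 93 mm and grips with 3 to 60 N. Pads are 15 mm wide; open, the fingers measure 128 mm over their backs; the gripper's body (75 mm by 188 mm) begins 65 mm behind the grasp point.
Start: joints at [60.31, 7.471, 85.268, -0, 87.261, -4.893], TCP at [0.252, 0.545, 0.241] pointing down, gripper open.
Joint ranges: [-169.43, 169.43], [-51.17, 129.36], [1.28, 143.12], [-76.62, 256.62], [0, 156.53], [-152.29, 152.29]. Speed limits (degrees/s): [136.94, 136.94, 159.86, 180, 180, 180].

### API

Orientations are given as a 3x3 rotation matrix whose columns are the frame's x, y, z axes.
In Python, from cell import r, imaging gives the robot as it stands. The module is installed in compiled form; this text tells all that it offers.
- The arm moves only by the tool servo_tool, never from a script. Its argument "rows" is a list of rows, each a list of 7 numbers: the shift along the tool's x, y, z in mm, then the turn, a rotation vector about the tool's x, y, z in rad, then the finger opening in mm, from 0 to 93. A call has 1 to 20 rows; each row is the pose to reach, as a shift and turn from the pose measured when the call began, along the tool's axes at that moment; what a row does not reach only later rows make up. A row lasts 1/8 s, in which the tool goes at most 62.5 mm and 10.7 degrees, less where a joint would pass 70% of its speed; a pose out of reach is approached as far as the arm can. A call with a gripper value outside its range is refused whole. The fingers move at their own pace and stop on an object; "grip_force" is the grip in N (left out, the last holds). Time passes only in rows, so rows that repeat a pose let the fingers close. It gives the time, the measured TCP pose, the force and the opening at its end, in the units of the state.
- r.get_state(): the state, without advancing time (a new reading comes with each control period).
- imaging.read_camera(name): name is "side" or "top"; returns the picture (384x512x3 uint8, red, green, blue); there is no depth.
- imaging.camera_params(name): a dict with "fov_y" (degrees; the focal length in pixels is half the picture's height over the tangent of half this angle, whatever the lens; pixels are square), "cx", "cy" (the principal point, pixels), "dist" ([k1, k2, p1, p2, k3] as OpenCV has them; the pictures are not rectified), "R" (3x3) and "t" (3): a world point X has camera coordinates R X + t. Camera axes: x right, y down, z forward; pixel columns grow to the right and rows downward; lengths in m; the calibration is good to about 2 mm. A picture is of the moment at which its call begins. camera_params takes no time and is no camera call.
- r.job_done(): hands the job in, once; it reports no verdict.
The state is a dict: "clock": time; "q": joint angles; "joint_velocities": joint speeds; "joint_torque": joint torques, N m; "position": TCP position; "tool_rot": TCP orientation; "force": force on the tool from outside, world axes, zero at the start; "ft_torque": the same for the moment, N m; "grip_width": opening from 0.0 (shut) to 1.0 (fully open).
Only numpy, scipy, OpenCV 4.12 (cv2) and the standard library are available. Lean on these libraries where they do the work, as an engineer would, in place of code of your own. Each camera call takes 0.05 s, during which the arm holds its last target. There are 200 camera calls.

### The job

Take the wooden-handled hand bit out of its stand and dip its tip well down into the small open wax tin. Then set the bit in the hole of the drilling jig's sliding guide, down until its brass collar rests on the guide, and with it slide the guide along the rail, away from the end it starts near, until the spring ball clicks into its notch. Finish there, still gripping the bit's handle, with the guide at rest in the notch; leave the tin, glue bottle, wrench and wood offcut as they stand.

Things in the scene. Friction and masses are not known exactly. Their poses are not given: they have to be found in the camera images.
- bit: hand bit, 90 g (may vary by a third), standing upright in its stand. Origin at the tip's end, z up along the tool: steel shank 9 mm diameter from 0 to 45 mm, brass collar 24 mm diameter from 45 to 53 mm, square wooden handle 22 x 22 mm from 53 to 123 mm, its faces normal to the body's x and y. Grip the handle about 90 mm above the tip
- bit_tip (a point): the end of the hand bit's shank (the bit's origin)
- stand: fixed wooden block 70 x 70 mm, 55 mm high, with one upright hole 11.5 mm across through its middle in which the bit hangs by its collar; origin at the centre of its underside. Lift the bit by 60 mm to clear it
- tin: small loose open steel wax tin, 68 mm outside diameter, 45 mm high, wall 3 mm, floor 4 mm; 300 g; origin at the centre of its underside. Dipped means the tip is at least 20 mm below the rim, clear of the wall
- tin_rim (a point): centre of the tin's mouth, at the height of its rim
- rail: drilling jig fixed to the bench, 128 mm wide, 400 mm long; origin at the centre of its underside, its y along the rail. An aluminium beam (40 mm high) on its +x side carries a steel detent strip (10 mm thick, with one cross notch, V-shaped, 13 mm wide at the top); a wooden batten 22 mm high lies under the guide's hole on the -x side, with clamp bars up to 28 mm high across it at the rail's two ends. Only the yaw varies, it stays level
- guide_mouth (a point): centre of the top of the hole in the sliding guide. The guide is an aluminium block 50 mm long along the rail, its flat top 77 mm above the bench (a small brass plunger housing stands 10 mm higher, 85 mm from the hole on the rail's +x side). The hole is 13 mm across, widened to 19 mm at the mouth, 30 mm deep and open below; with the collar resting on the top the tip is 45 mm below this point and clear of the batten. It moves with the guide
- guide (a joint): position of the guide along the rail, m: 0 at the rail's -y end, grows towards the rail's +y, end stop at 0.17. It starts between 0 and 0.04; the notch lies somewhere between 0.08 and 0.13, never in the same place. Sliding takes about 1 to 2 N; at the notch the guide is drawn in over the last 6 mm, and then pushing it out needs about 9 to 12 N. The bit has 2 mm of play in the hole to each side
- ball (a joint): drop of the guide's spring-loaded ball, m: about 0 while it rides on the strip, about 0.004 when it sits in the notch
- glue: bystander: white glue bottle with a red cap, 56 mm diameter, 150 mm high, origin at the centre of its underside
- wrench: bystander: steel wrench 180 mm long lying flat along its x
- offcut: bystander: wood offcut 90 x 45 x 30 mm, origin at the centre of its underside
Not all that is in view belongs to the job. What is shaped like the bit but blue is not meant.

How it is judged (in metres and radians):
On the way, in this order (a step that is already met when the one before it is completed fails the run):
1. the bit's tip is dipped in the tin, at least 20 mm below the rim (z of bit_tip in the frame of tin below 0.025 m and horizontal distance between bit_tip and tin_rim below 0.029 m and contact force between the fingers and bit above 1 N), for 0.1 s.
2. the bit is down in the guide's hole, its collar within 4 mm of the guide's top, and the guide not yet in the notch (z of bit_tip in the frame of guide_mouth below -0.041 m and horizontal distance between bit_tip and guide_mouth below 0.008 m and value of joint ball below 0.002 m), for 0.1 s.
At the end, for the whole second after the job is handed in: Still held by the fingers (more than 2 N), the bit stands in the guide's hole with its collar within 4 mm of the guide's top and leaning less than 0.25 rad, and the guide is at rest with its ball dropped more than 2.5 mm into the notch (guide within about 1.5 mm of the notch's middle) (z of bit_tip in the frame of guide_mouth below -0.041 m and horizontal distance between bit_tip and guide_mouth below 0.008 m and value of joint ball above 0.0025 m and not (velocity of joint guide above 0.01 m/s) and velocity of joint guide above -0.01 m/s and angle between bit's own z axis and vertical below 0.25 rad and contact force between the fingers and bit above 2 N); the arm keeps its last pose, push and grip.
It fails at once if the wax tin is pushed more than 30 mm or tipped (distance of tin from where it was at the start of the episode above 0.03 m or angle between tin's own z axis and vertical above 0.3 rad).
It fails at once if a bystander is moved more than 30 mm (distance of any of glue, wrench, offcut from where it was at the start of the episode above 0.03 m).
It also fails if it takes over 64 s, if anything falls off the work surface, if the arm or the gripper's body presses on something with over 40 N, if the wrist force passes 120 N, or if a joint passes its speed limit or range.

## Working session

There is one attempt and no reset: what is moved stays moved. The work goes in short steps, Python scripts to look and compute and a tool call to move; the robot and the scene stay as the last step left them, time stands still between calls to the robot, and variables do not carry over. Pictures are saved under pics/ and viewed, about 8 in all and at most 12, crops included, and the job is handed in when it is done.

Besides the shell and the picture viewer there is one more tool, called after "Call:" as a command line: name --pt "numbers of a row" for each row, then --argument value for the rest. servo_tool: Moves the arm, as the interface text tells. Its arguments: {"type":"object","properties":{"rows":{"type":"array","items":{"type":"array","items":{"type":"number"}}},"grip_force":{"type":"number"}},"required":["rows"]}

```bash
mkdir -p pics; cat > h.py <<'E'
import numpy as np, cv2
from cell import r, imaging
def cam(n):
    p=imaging.camera_params(n); f=192/np.tan(np.radians(p["fov_y"])/2)
    K=np.array([[f,0,p["cx"]],[0,f,p["cy"]],[0,0,1]]); return K,np.array(p["dist"]),np.array(p["R"]),np.array(p["t"])
def ray(n,uv):
    K,d,R,t=cam(n); q=cv2.undistortPoints(np.array([[uv]],float),K,d)[0,0]
    return -R.T@t, R.T@np.array([q[0],q[1],1])
def at(n,uv,z):
    c,v=ray(n,uv); return c+v*(z-c[2])/v[2]
def px(n,X):
    K,d,R,t=cam(n); return cv2.projectPoints(np.atleast_2d(X).astype(float),cv2.Rodrigues(R)[0],t,K,d)[0][:,0]
def snap(n,name,crop=None,s=1):
    im=imaging.read_camera(n)[:,:,::-1]
    if crop: a,b,c,d=crop; im=im[b:d,a:c]
    cv2.imwrite("pics/"+name,cv2.resize(im,None,fx=s,fy=s,interpolation=cv2.INTER_CUBIC))
E
python3 - <<'E'
from h import *
snap("top","t0.png",None,1.5);snap("side","s0.png",None,1.5)
for n in("top","side"):
    K,d,R,t=cam(n);print(n,K[0,0],-R.T@t,R.tolist(),d)
s=r.get_state();print(s["clock"],s["position"],s["tool_rot"],r.finger_overhang)
E
```

```text
top 382.84730386472256 [ 0.33939402 -0.09025975  1.27909496] [[0.010905069421007971, -0.9999218220611397, -0.006117943024687509], [-0.9876368674066434, -0.009813853789812537, -0.15645161045187408], [0.15637933878909888, 0.007748421756880847, -0.9876666767488727]] [-0.12728652  0.          0.          0.          0.        ]
side 425.2543411299498 [0.40043494 0.61893664 0.97022014] [[-0.9865726399186568, -0.1622056051731843, -0.019072698139819974], [-0.11272980700045032, 0.7607993308911357, -0.6391215602131106], [0.11817959543666104, -0.6283897833080999, -0.76886921089118]] [0.0111409 0.        0.        0.        0.       ]
0.1 [0.25140114 0.54428601 0.23968549] [[-7.80613668e-04  4.19398099e-01  9.07802085e-01]
 [-1.43387045e-03  9.07800959e-01 -4.19398812e-01]
 [-9.99998667e-01 -1.62905903e-03 -1.07279293e-04]] 0.022
```

View pics/t0.png

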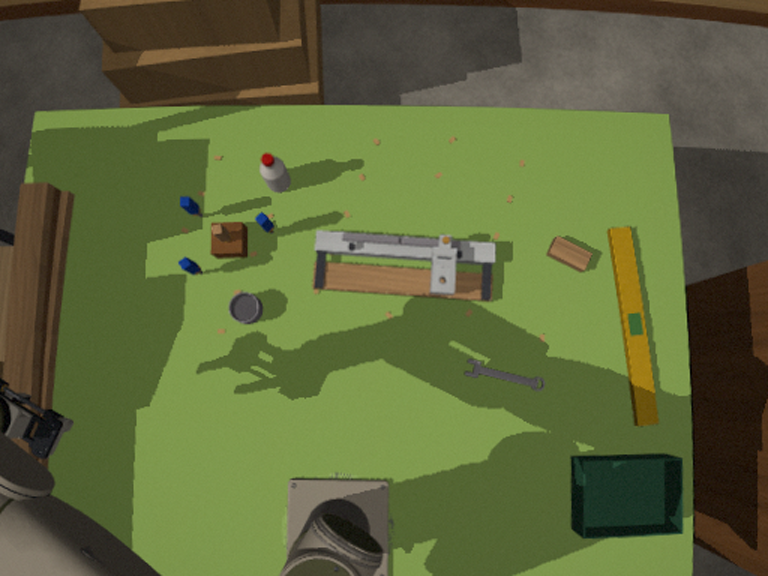

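View pics/s0.png

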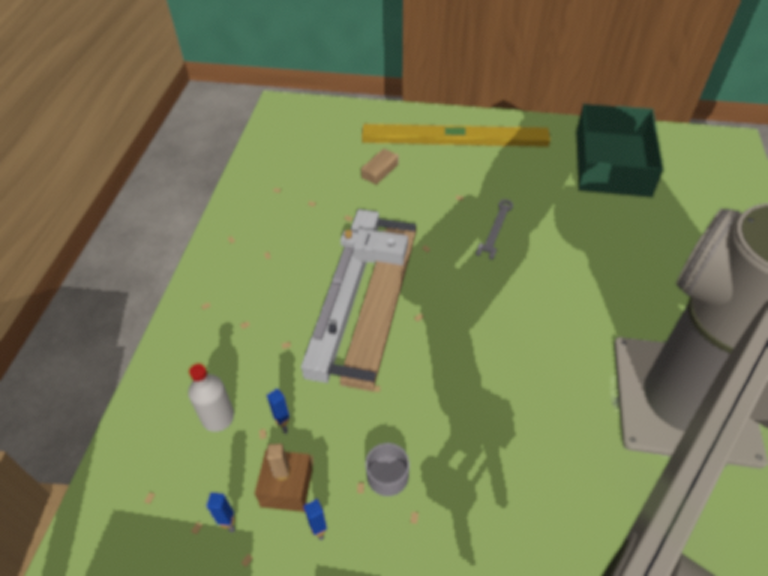

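Top view: the candidates in display pixels are the wooden handle in the brown block (218,230), and blue pegs at (189,205), (264,222) and (188,265). I choose the wooden one. The tin is at (246,308) and the guide is at the rail's right end (-y), with its hole near (442,280). Next, close crops.

```bash
python3 - <<'E'
from h import *
def c(n,a,b,w,h,s):
    im=imaging.read_camera(n)[b:b+h,a:a+w,::-1]; return cv2.resize(im,None,fx=s,fy=s,interpolation=cv2.INTER_CUBIC)
A=c("top",120,140,65,80,6);B=c("side",165,285,65,80,6)
cv2.imwrite("pics/stand.png",np.hstack([A,B]))
A=c("top",275,150,65,55,6);B=c("side",220,135,65,55,6)
cv2.imwrite("pics/guide.png",np.hstack([A,B]))
E
```

```text
(no output)
```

View pics/stand.png

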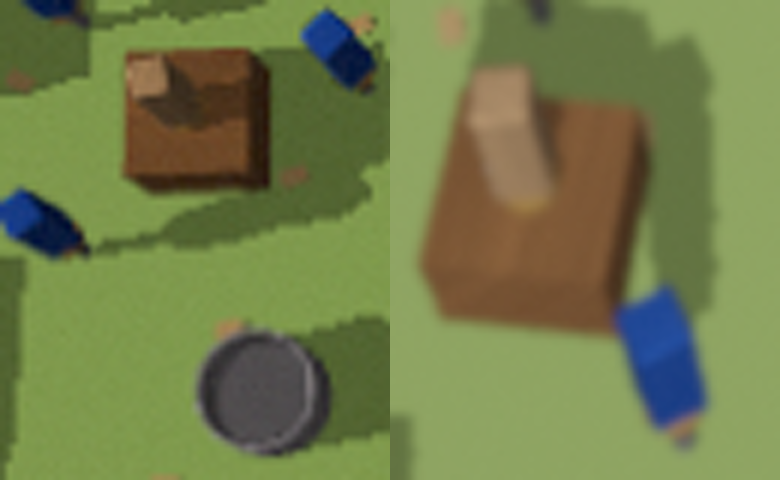

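View pics/guide.png

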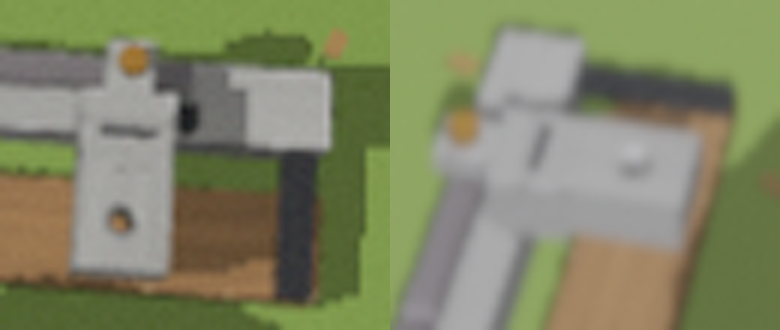

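```bash
python3 - <<'E'
from h import *
def N(p,o): return (np.array(p)+.5)/6-.5+np.array(o)
T=(120,140);S=(165,285);TG=(275,150);SG=(220,135)
p=lambda l,x:print(l,np.round(np.array(x)*1e3,1))
def tri(a,b):
    (c,v),(d,w)=ray("top",a),ray("side",b);v=v/np.linalg.norm(v);w=w/np.linalg.norm(w)
    s=np.linalg.lstsq(np.c_[v,-w],d-c,rcond=None)[0];return (c+v*s[0]+d+w*s[1])/2,np.linalg.norm(c+v*s[0]-d-w*s[1])
p("handle top",at("top",N((149,77),T),.133));p("handle side",at("side",N((111,91),S),.133))
for q in[(133,57),(165,57),(168,93),(130,97)]:p("  c",at("top",N(q,T),.133))
for q in[(84,68),(137,65),(142,110),(82,118)]:p("  cs",at("side",N(q,S),.133))
for q in[(126,52),(250,50),(124,176)]:p("  stand",at("top",N(q,T),.055))
p("stand side L/R",at("side",N((33,265),S),.055));p("  ",at("side",N((260,110),S),.055));p("  ",at("side",N((220,275),S),.055))
p("tin top",at("top",N((259,390),T),.045))
p("tin side",at("side",((387/1.5),463/1.5),.045))
p("hole top",at("top",N((120,221),TG),.077));p("hole side",at("side",N((244,160),SG),.077))
for q in[(72,270),(168,272),(178,97)]:p("  guide c",at("top",N(q,TG),.077))
p("guide far left",at("top",N((83,125),TG),.077))
a=at("top",(317/1.5,233/1.5),.04);b=at("top",(494/1.5,241/1.5),.04);p("rail",[a,b]);print(np.degrees(np.arctan2(*(a-b)[[1,0]])),np.linalg.norm(a-b))
a=at("side",(306/1.5,374/1.5),.04);print(a)
E
```

```text
handle top [626.8 255.5 133. ]
handle side [629.7 254.1 133. ]
  c [637.5 264.7 133. ]
  c [637.5 247.7 133. ]
  c [618.3 244.9 133. ]
  c [616.1 265.  133. ]
  cs [641.5 247.1 133. ]
  cs [623.2 243.1 133. ]
  cs [617.  259.4 133. ]
  cs [637.  265.5 133. ]
  stand [660.7 293.1  55. ]
  stand [661.9 222.9  55. ]
  stand [590.2 289.8  55. ]
stand side L/R [661. 291.  55.]
   [592.4 219.   55. ]
   [591.9 284.   55. ]
tin top [473.9 210.9  45. ]
tin side [477.3 210.6  45. ]
hole top [ 533.1 -216.    77. ]
hole side [ 538.9 -220.9   77. ]
  guide c [ 506.6 -190.4   77. ]
  guide c [ 506.  -241.3   77. ]
  guide c [ 600.7 -247.6   77. ]
guide far left [ 584.8 -196.6   77. ]
rail [[ 641.2   56.4   40. ]
 [ 627.1 -336.6   40. ]]
87.94055255104472 0.39329533913460096
[0.63925205 0.07166778 0.04      ]
```

```bash
cat >> h.py <<'E'
def go(pos,yaw,note=""):
    """shift mm, rotvec for TCP pos (mm), tool x down, jaw axis at yaw deg (world)"""
    from scipy.spatial.transform import Rotation as Ro
    s=r.get_state();R=np.array(s["tool_rot"]);c,d=np.cos(np.radians(yaw)),np.sin(np.radians(yaw))
    x=np.array([0,0,-1]);y=np.array([c,d,0]);W=np.c_[x,y,np.cross(x,y)]
    print(note,np.round(R.T@(np.array(pos)-1e3*np.array(s["position"])),1),np.round(Ro.from_matrix(R.T@W).as_rotvec(),3))
def st():
    s=r.get_state();R=np.array(s["tool_rot"]);print("t",s["clock"],"pos",np.round(1e3*np.array(s["position"]),1),"yaw",np.round(np.degrees(np.arctan2(R[1,1],R[0,1])),1),"F",np.round(s["force"],1),"M",np.round(s["ft_torque"],2),"w",round(s["grip_width"]*93,1))
E
python3 - <<'E'
from h import *
for q in [(189,203),(264,220),(188,263)]: print(np.round(1e3*at("top",np.array(q)/1.5,.1)))
for q in [(268,158)]: print("glue",np.round(1e3*at("top",np.array(q)/1.5,.15)))
go((628,255,220),98)
E
```

```text
[692. 331. 100.]
[654. 164. 100.]
[560. 323. 100.]
glue [775. 151. 150.]
 [  20.3 -105.   463.2] [-0.572 -0.     0.001]
```

Call:
servo_tool --pt "20 -105 463 -0.572 0 0 60" --pt "20 -105 463 -0.572 0 0 60" --pt "20 -105 463 -0.572 0 0 60" --pt "20 -105 463 -0.572 0 0 60" --pt "20 -105 463 -0.572 0 0 60" --pt "20 -105 463 -0.572 0 0 60" --pt "20 -105 463 -0.572 0 0 60" --pt "20 -105 463 -0.572 0 0 60" --pt "20 -105 463 -0.572 0 0 60" --pt "20 -105 463 -0.572 0 0 60" --pt "20 -105 463 -0.572 0 0 60" --pt "20 -105 463 -0.572 0 0 60" --grip_force 25

```text
clock: 1.8
position: [0.6271, 0.2562, 0.2207]
tool_rot: [[0.0, -0.14, 0.99], [-0.0, 0.99, 0.14], [-1.0, -0.0, 0.0]]
force: [0.7, -1.0, -0.5]
grip_width: 0.641
```

```bash
python3 - <<'E'
from h import *
st();go((628,255,103),98)
def c(n,a,b,w,h,s):
    im=imaging.read_camera(n)[b:b+h,a:a+w,::-1]; return cv2.resize(im,None,fx=s,fy=s,interpolation=cv2.INTER_CUBIC)
cv2.imwrite("pics/g1.png",np.hstack([c("side",145,255,100,100,4),c("side",210,125,80,100,4)]))
E
```

```text
t 1.8 pos [627.1 256.2 220.7] yaw 98.1 F [ 0.7 -1.  -0.5] M [-0.   -0.01 -0.05] w 59.6
 [117.7  -1.2   0.7] [0.001 0.    0.   ]
```

View pics/g1.png

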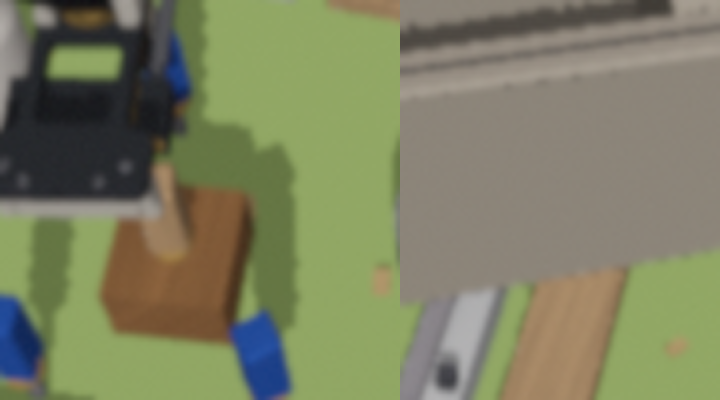

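The side view shows the gripper above the stand, with the handle at crop (165,215) below it and the pegs clear. Descending and gripping.

Call:
servo_tool --pt "40 -1 1 0 0 0 60" --pt "80 -1 1 0 0 0 60" --pt "105 -1 1 0 0 0 60" --pt "118 -1 1 0 0 0 60" --pt "118 -1 1 0 0 0 60" --pt "118 -1 1 0 0 0 60"

```text
clock: 2.65
position: [0.6294, 0.2553, 0.1045]
tool_rot: [[0.002, -0.14, 0.99], [0.0, 0.99, 0.14], [-1.0, -0.0, 0.002]]
force: [-0.9, -0.6, 0.7]
grip_width: 0.647
```

Call:
servo_tool --pt "0 0 0 0 0 0 30" --pt "0 0 0 0 0 0 20" --pt "0 0 0 0 0 0 10" --pt "0 0 0 0 0 0 10" --pt "0 0 0 0 0 0 10" --pt "0 0 0 0 0 0 10"

```text
clock: 3.4
position: [0.6294, 0.2553, 0.1044]
tool_rot: [[0.002, -0.14, 0.99], [0.0, 0.99, 0.14], [-1.0, -0.0, 0.002]]
force: [-0.9, 0.2, 0.3]
grip_width: 0.239
```

```bash
python3 - <<'E'
from h import *
st()
E
```

```text
t 3.4 pos [629.4 255.3 104.4] yaw 98.1 F [-0.9  0.2  0.3] M [0. 0. 0.] w 22.2
```

Call:
servo_tool --pt "-20 0 0 0 0 0 10" --pt "-50 0 0 0 0 0 10" --pt "-80 0 0 0 0 0 10" --pt "-80 0 0 0 0 0 10" --pt "-80 0 0 0 0 0 10" --grip_force 30

```text
clock: 4.03
position: [0.6288, 0.2552, 0.1838]
tool_rot: [[0.002, -0.14, 0.99], [0.0, 0.99, 0.14], [-1.0, -0.0, 0.002]]
force: [0.7, 0.4, -2.1]
grip_width: 0.234
```

```bash
python3 - <<'E'
from h import *
st();go((476.5,211,185),98)
E
```

```text
t 4.025 pos [628.8 255.2 183.8] yaw 98.1 F [ 0.7  0.4 -2.1] M [ 0.06  0.04 -0.01] w 21.8
 [  -1.4  -22.4 -157. ] [0.001 0.002 0.   ]
```

Call:
servo_tool --pt "-1 -6 -40 0 0 0 10" --pt "-1 -12 -80 0 0 0 10" --pt "-1 -18 -120 0 0 0 10" --pt "-1 -21 -148 0 0 0 10" --pt "-1 -22 -157 0 0 0 10" --pt "-1 -22 -157 0 0 0 10" --pt "-1 -22 -157 0 0 0 10"

```text
clock: 4.9
position: [0.4772, 0.2115, 0.1844]
tool_rot: [[0.002, -0.14, 0.99], [0.0, 0.99, 0.14], [-1.0, -0.0, 0.002]]
force: [-0.6, -0.4, -1.1]
grip_width: 0.238
```

```bash
python3 - <<'E'
from h import *
st();go((476.5,211,106),98)
def c(n,a,b,w,h,s):
    im=imaging.read_camera(n)[b:b+h,a:a+w,::-1]; return cv2.resize(im,None,fx=s,fy=s,interpolation=cv2.INTER_CUBIC)
cv2.imwrite("pics/g2.png",np.hstack([c("top",120,140,100,100,4),c("side",200,255,100,100,4)]))
E
```

```text
t 4.9 pos [477.2 211.5 184.4] yaw 98.1 F [-0.6 -0.4 -1.1] M [0.1  0.03 0.01] w 22.2
 [78.4 -0.4 -0.9] [0.001 0.002 0.   ]
```

View pics/g2.png

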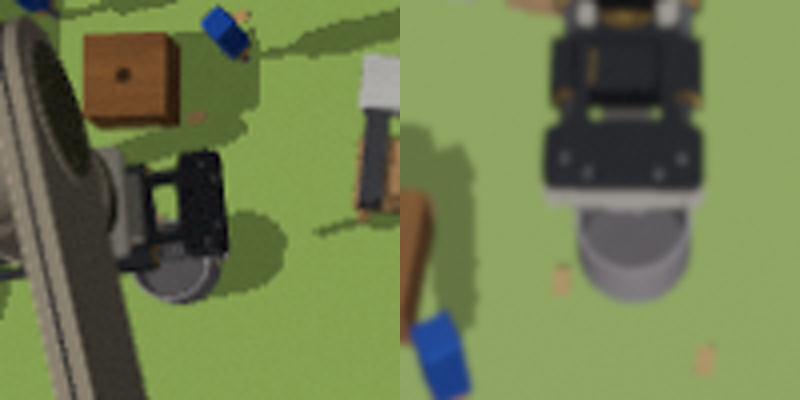

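The stand's hole is empty at crop (123,75) and the tin lies under the gripper. Dipping.

Call:
servo_tool --pt "25 0 -1 0 0 0 10" --pt "50 0 -1 0 0 0 10" --pt "70 0 -1 0 0 0 10" --pt "78 0 -1 0 0 0 10" --pt "78 0 -1 0 0 0 10" --pt "78 0 -1 0 0 0 10" --pt "78 0 -1 0 0 0 10" --pt "78 0 -1 0 0 0 10"

```text
clock: 6.0
position: [0.4766, 0.2115, 0.107]
tool_rot: [[0.003, -0.14, 0.99], [0.0, 0.99, 0.14], [-1.0, 0.0, 0.003]]
force: [0.3, 0.3, -1.8]
grip_width: 0.232
```

```bash
python3 - <<'E'
from h import *
st()
im=imaging.read_camera("side")
p=at("top",((123.5)/4-.5+120,75.5/4-.5+140),.055);print("stand hole",p*1e3)
E
```

```text
t 6.0 pos [476.6 211.5 107. ] yaw 98.0 F [ 0.3  0.3 -1.8] M [0.03 0.   0.02] w 21.6
stand hole [626.09802726 257.62094231  55.        ]
```

Call:
servo_tool --pt "-30 0 0 0 0 0 10" --pt "-70 0 0 0 0 0 10" --pt "-105 0 0 0 0 0 10" --pt "-105 0 0 0 0 0 10" --pt "-105 0 0 0 0 0 10"

```text
clock: 6.68
position: [0.476, 0.2113, 0.211]
tool_rot: [[0.002, -0.14, 0.99], [0.0, 0.99, 0.14], [-1.0, -0.0, 0.002]]
force: [0.4, 0.0, -0.9]
grip_width: 0.237
```

```bash
python3 - <<'E'
from h import *
st();go((537,-218,200),88)
def c(n,a,b,w,h,s):
    im=imaging.read_camera(n)[b:b+h,a:a+w,::-1]; return cv2.resize(im,None,fx=s,fy=s,interpolation=cv2.INTER_CUBIC)
cv2.imwrite("pics/g3.png",np.hstack([c("top",280,150,50,50,8),c("side",225,135,50,50,8)]))
E
```

```text
t 6.675 pos [476.  211.3 211. ] yaw 98.0 F [ 0.4  0.  -0.9] M [0.02 0.04 0.  ] w 22.0
 [ 1.110e+01 -4.337e+02  3.000e-01] [0.175 0.002 0.   ]
```

View pics/g3.png

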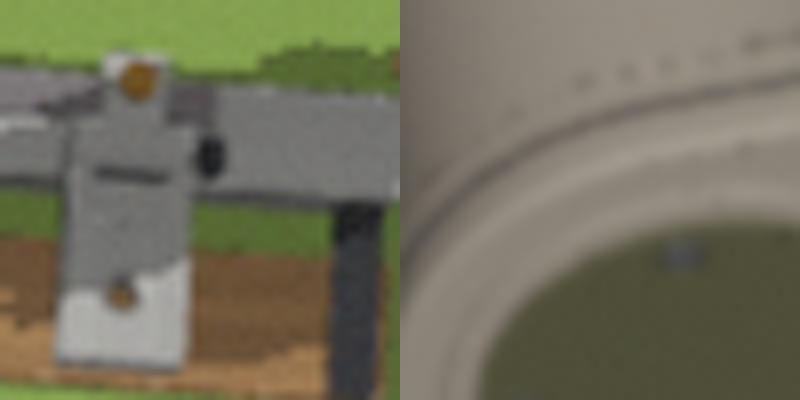

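Top view: the guide hole is at crop (122,292), i.e. native (294.8,186.1), which agrees with the earlier reading. Moving above it, turning the jaws along the rail.

Call:
servo_tool --pt "0 -45 0 0.02 0 0 10" --pt "0 -100 0 0.05 0 0 10" --pt "0 -155 0 0.08 0 0 10" --pt "0 -210 0 0.11 0 0 10" --pt "0 -265 0 0.14 0 0 10" --pt "0 -320 0 0.175 0 0 10" --pt "0 -375 0 0.175 0 0 10" --pt "0 -415 0 0.175 0 0 10" --pt "0 -434 0 0.175 0 0 10" --pt "0 -434 0 0.175 0 0 10" --pt "0 -434 0 0.175 0 0 10"

```text
clock: 8.15
position: [0.5359, -0.2172, 0.2097]
tool_rot: [[-0.001, 0.034, 0.999], [0.0, 0.999, -0.034], [-1.0, 0.0, -0.001]]
force: [0.1, 1.1, -1.8]
grip_width: 0.235
```

```bash
python3 - <<'E'
from h import *
st();go((537,-218,175),88)
def c(n,a,b,w,h,s):
    im=imaging.read_camera(n)[b:b+h,a:a+w,::-1]; return cv2.resize(im,None,fx=s,fy=s,interpolation=cv2.INTER_CUBIC)
cv2.imwrite("pics/g4.png",np.hstack([c("top",260,130,80,100,5),c("side",205,100,80,100,5)]))
E
```

```text
t 8.15 pos [ 535.9 -217.2  209.7] yaw 88.1 F [ 0.1  1.1 -1.8] M [ 0.02 -0.01  0.  ] w 21.8
 [34.7 -0.8  1.1] [ 0.001 -0.001 -0.   ]
```

View pics/g4.png

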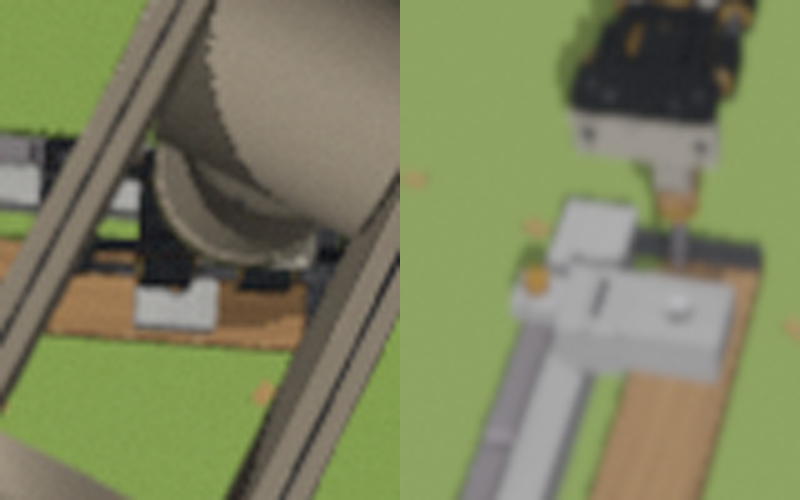

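```bash
python3 - <<'E'
from h import *
f=lambda u,v:((u-400+.5)/5-.5+205,(v+.5)/5-.5+100)
print(1e3*at("side",f(679,266),.1153),1e3*at("side",f(677,308),.077))
print(1e3*at("side",f(678,210),.1603),1e3*at("side",f(675,193),.1683))
E
```

```text
[ 537.62845764 -217.38128269  115.3       ] [ 539.68588734 -220.986049     77.        ]
[ 537.54402924 -215.73651269  160.3       ] [ 539.85932296 -220.42276564  168.3       ]
```

Call:
servo_tool --pt "10 -2.5 2 0 0 0 10" --pt "20 -2.5 2 0 0 0 10" --pt "28 -2.5 2 0 0 0 10" --pt "34 -2.5 2 0 0 0 10" --pt "38 -2.5 2 0 0 0 10" --pt "42 -2.5 2 0 0 0 10" --pt "45 -2.5 2 0 0 0 10" --pt "45 -2.5 2 0 0 0 10"

```text
clock: 9.25
position: [0.538, -0.2197, 0.165]
tool_rot: [[-0.001, 0.033, 0.999], [-0.0, 0.999, -0.033], [-1.0, -0.0, -0.001]]
force: [-0.7, -0.2, -0.2]
grip_width: 0.237
```

```bash
python3 - <<'E'
from h import *
st();go((537.4,-219.7,126),88)
E
```

```text
t 9.25 pos [ 538.  -219.7  165. ] yaw 88.1 F [-0.7 -0.2 -0.2] M [ 0.05 -0.    0.03] w 22.0
 [39.  -0.  -0.5] [ 0.002 -0.001  0.   ]
```

Call:
servo_tool --pt "7 0 0 0 0 0 10" --pt "14 0 0 0 0 0 10" --pt "20 0 0 0 0 0 10" --pt "24 0 0 0 0 0 10" --pt "24 0 0 0 0 0 10"

```text
clock: 9.88
position: [0.5377, -0.2195, 0.1404]
tool_rot: [[-0.002, 0.033, 0.999], [0.0, 0.999, -0.033], [-1.0, 0.0, -0.002]]
force: [0.1, 0.7, -0.6]
grip_width: 0.235
```

```bash
python3 - <<'E'
from h import *
st()
E
```

```text
t 9.875 pos [ 537.7 -219.5  140.4] yaw 88.1 F [ 0.1  0.7 -0.6] M [0.05 0.05 0.04] w 21.9
```

Call:
servo_tool --pt "5 0 0 0 0 0 10" --pt "9 0 0 0 0 0 10" --pt "12 0 0 0 0 0 10" --pt "13 0 0 0 0 0 10" --pt "14 0 0 0 0 0 10" --pt "15 0 0 0 0 0 10" --pt "15 0 0 0 0 0 10"

```text
clock: 10.75
position: [0.5378, -0.2196, 0.1264]
tool_rot: [[-0.001, 0.033, 0.999], [0.0, 0.999, -0.033], [-1.0, 0.0, -0.001]]
force: [-2.5, 2.0, 5.2]
grip_width: 0.235
```

```bash
python3 - <<'E'
from h import *
st()
E
```

```text
t 10.75 pos [ 537.8 -219.6  126.4] yaw 88.1 F [-2.5  2.   5.2] M [ 0.38  0.61 -0.  ] w 21.8
```

```bash
python3 - <<'E'
from h import *
im=cv2.imread("pics/t0.png")[220:270,300:510];im2=cv2.imread("pics/s0.png")[200:390,290:430]
a=cv2.resize(im,None,fx=3.8,fy=3.8,interpolation=cv2.INTER_CUBIC);b=cv2.resize(im2,None,fx=2,fy=2,interpolation=cv2.INTER_CUBIC)
W=max(a.shape[1],b.shape[1]);pad=lambda q:cv2.copyMakeBorder(q,0,0,0,W-q.shape[1],0)
cv2.imwrite("pics/rail.png",np.vstack([pad(a),pad(b)]))
u=np.array([np.cos(np.radians(88)),np.sin(np.radians(88)),0])
f=lambda u,v:((u-400+.5)/5-.5+205,(v+.5)/5-.5+100)
s=1.5
print("hole",at("top",(294.7,186.2),.077)@u*1e3,at("side",f(677,308),.077)@u*1e3)
print("brass",at("top",(445/s-.2,240/s-.2),.087)@u*1e3,at("side",f(537,280),.087)@u*1e3)
print("notch?",at("top",(400/s-.2,240/s-.2),.05)@u*1e3,at("side",f(500,437),.05)@u*1e3)
E
```

```text
hole -197.59951795494314 -202.0166644235302
brass -199.9225164002843 -200.13910504159514
notch? -104.95550757305229 -110.23243329203133
```

View pics/rail.png

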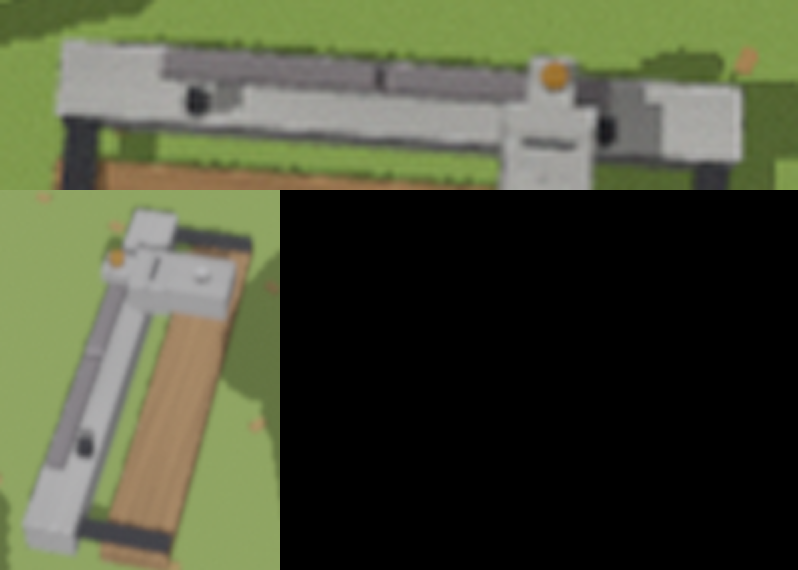

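The rail crop shows the notch across the strip at (381,77) in the top view, and at (95,350) in the side view, about 92 mm along the rail from the guide. Sliding the first ~75 mm, unloading the collar slightly.

```bash
python3 - <<'E'
from h import *
g=lambda u,v:(((u+.5)/3.8-.5+300+.5)/1.5-.5,((v+.5)/3.8-.5+220+.5)/1.5-.5)
for A,B in[((62,42),(742,88)),((60,115),(740,160))]:
    a=at("top",g(*A),.04);b=at("top",g(*B),.04);d=a-b;print(np.degrees(np.arctan2(d[1],d[0])),np.linalg.norm(d))
h=lambda u,v:((u/2+290+.5)/1.5-.5,((v-190)/2+200+.5)/1.5-.5)
for A,B in[((25,527),(133,210)),((75,535),(177,215))]:
    a=at("side",h(*A),.04);b=at("side",h(*B),.04);d=a-b;print(np.degrees(np.arctan2(d[1],d[0])),np.linalg.norm(d))
E
```

```text
86.62301842541518 0.3981721323327271
86.72147111611723 0.39581108570642975
87.37873031701052 0.39925123681499425
86.96752260030179 0.39993393887590933
```

Call:
servo_tool --pt "-1 2 0 0 0 0 10" --pt "-1 6 0.1 0 0 0 10" --pt "-1 10 0.2 0 0 0 10" --pt "-1 14 0.3 0 0 0 10" --pt "-1 18 0.3 0 0 0 10" --pt "-1 22 0.4 0 0 0 10" --pt "-1 26 0.5 0 0 0 10" --pt "-1 30 0.6 0 0 0 10" --pt "-1 34 0.6 0 0 0 10" --pt "-1 37 0.7 0 0 0 10" --pt "-1 39 0.7 0 0 0 10" --pt "-1 40 0.8 0 0 0 10" --pt "-1 40 0.8 0 0 0 10"

```text
clock: 12.38
position: [0.5398, -0.1794, 0.1273]
tool_rot: [[-0.002, 0.033, 0.999], [0.001, 0.999, -0.033], [-1.0, 0.001, -0.002]]
force: [0.6, -0.2, -0.6]
grip_width: 0.236
```

```bash
python3 - <<'E'
from h import *
st()
E
```

```text
t 12.375 pos [ 539.8 -179.4  127.3] yaw 88.1 F [ 0.6 -0.2 -0.6] M [-0.18 -0.05 -0.01] w 22.0
```

Call:
servo_tool --pt "0 2 0 0 0 0 10" --pt "0 6 0.1 0 0 0 10" --pt "0 10 0.2 0 0 0 10" --pt "0 14 0.3 0 0 0 10" --pt "0 18 0.3 0 0 0 10" --pt "0 22 0.4 0 0 0 10" --pt "0 26 0.5 0 0 0 10" --pt "0 29 0.6 0 0 0 10" --pt "0 32 0.6 0 0 0 10" --pt "0 34 0.7 0 0 0 10" --pt "0 36 0.7 0 0 0 10" --pt "0 38 0.8 0 0 0 10"

```text
clock: 13.88
position: [0.5418, -0.1413, 0.1273]
tool_rot: [[-0.002, 0.033, 0.999], [0.001, 0.999, -0.033], [-1.0, 0.001, -0.002]]
force: [1.2, -2.4, -0.0]
grip_width: 0.232
```

```bash
python3 - <<'E'
from h import *
st()
im=imaging.read_camera("side")[130:265,195:285,::-1]
cv2.imwrite("pics/s5.png",cv2.resize(im,None,fx=4.4,fy=4.4,interpolation=cv2.INTER_CUBIC))
E
```

```text
t 13.875 pos [ 541.8 -141.3  127.3] yaw 88.1 F [ 1.2 -2.4 -0. ] M [-0.53 -0.19  0.03] w 21.6
```

View pics/s5.png

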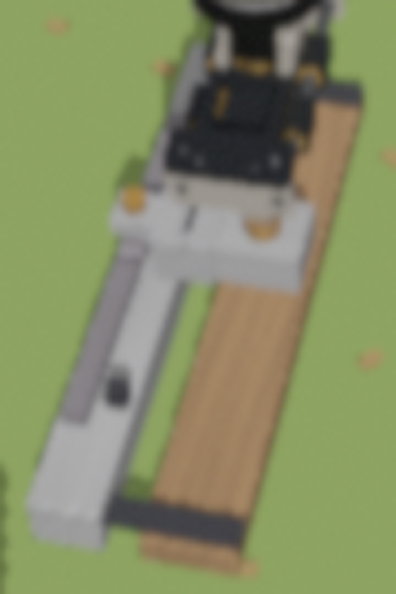

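The guide has followed, collar on its top, and the notch is visible just ahead at (135,243). Now small steps, watching the push force.

Call:
servo_tool --pt "0 1 0 0 0 0 10" --pt "0 2 0 0 0 0 10" --pt "0 3 0.1 0 0 0 10" --pt "0 4 0.1 0 0 0 10" --pt "0 5 0.1 0 0 0 10"

```text
clock: 14.55
position: [0.5421, -0.136, 0.1273]
tool_rot: [[-0.002, 0.033, 0.999], [0.001, 0.999, -0.033], [-1.0, 0.001, -0.002]]
force: [1.8, -2.1, -0.6]
grip_width: 0.234
```

```bash
python3 -c "from h import *;st()"
```

```text
t 14.55 pos [ 542.1 -136.   127.3] yaw 88.1 F [ 1.8 -2.1 -0.6] M [-0.49 -0.19 -0.  ] w 21.7
```

Call:
servo_tool --pt "0 1 0 0 0 0 10" --pt "0 2 0 0 0 0 10" --pt "0 3 0.1 0 0 0 10"

```text
clock: 14.92
position: [0.5423, -0.1329, 0.1273]
tool_rot: [[-0.002, 0.033, 0.999], [0.001, 0.999, -0.033], [-1.0, 0.001, -0.002]]
force: [1.1, -1.9, -0.5]
grip_width: 0.234
```

```bash
python3 -c "from h import *;st()"
```

```text
t 14.925 pos [ 542.3 -132.9  127.3] yaw 88.1 F [ 1.1 -1.9 -0.5] M [-0.47 -0.19  0.  ] w 21.7
```

Travel is 86.7 mm so far with a steady push of about 2 N; still sliding.

Call:
servo_tool --pt "0 1 0 0 0 0 10" --pt "0 2 0 0 0 0 10"

```text
clock: 15.18
position: [0.5422, -0.1308, 0.1272]
tool_rot: [[-0.002, 0.033, 0.999], [0.001, 0.999, -0.033], [-1.0, 0.001, -0.002]]
force: [0.5, -1.5, -1.2]
grip_width: 0.241
```

```bash
python3 -c "from h import *;st()"
```

```text
t 15.175 pos [ 542.2 -130.8  127.2] yaw 88.1 F [ 0.5 -1.5 -1.2] M [-0.18 -0.11 -0.02] w 22.4
```

Call:
servo_tool --pt "0 1 0 0 0 0 10" --pt "0 2 0 0 0 0 10"

```text
clock: 15.42
position: [0.5421, -0.128, 0.127]
tool_rot: [[-0.003, 0.033, 0.999], [0.002, 0.999, -0.033], [-1.0, 0.002, -0.003]]
force: [0.1, 0.8, -1.4]
grip_width: 0.235
```

```bash
python3 -c "from h import *;st()"
```

```text
t 15.425 pos [ 542.1 -128.   127. ] yaw 88.1 F [ 0.1  0.8 -1.4] M [-0.02  0.01  0.01] w 21.9
```

The push dropped to zero, so the guide has probably been drawn ahead. Advancing a little to confirm.

Call:
servo_tool --pt "0 1 0 0 0 0 10" --pt "0 2 0 0 0 0 10" --pt "0 2 0 0 0 0 10"

```text
clock: 15.8
position: [0.5421, -0.1259, 0.1269]
tool_rot: [[-0.003, 0.033, 0.999], [0.002, 0.999, -0.033], [-1.0, 0.002, -0.003]]
force: [-0.1, 0.3, -0.9]
grip_width: 0.236
```

```bash
python3 -c "from h import *;st()"
```

```text
t 15.8 pos [ 542.1 -125.9  126.9] yaw 88.1 F [-0.1  0.3 -0.9] M [-0.01 -0.04  0.03] w 22.0
```

Call:
servo_tool --pt "0 1 0 0 0 0 10" --pt "0 1 0 0 0 0 10"

```text
clock: 16.05
position: [0.5421, -0.1249, 0.1269]
tool_rot: [[-0.003, 0.032, 0.999], [0.002, 0.999, -0.032], [-1.0, 0.002, -0.003]]
force: [-0.5, 0.1, -0.5]
grip_width: 0.232
```

```bash
python3 -c "from h import *;st()"
```

```text
t 16.05 pos [ 542.1 -124.9  126.9] yaw 88.1 F [-0.5  0.1 -0.5] M [0.04 0.05 0.  ] w 21.6
```

Call:
servo_tool --pt "0 1 0 0 0 0 10" --pt "0 1 0 0 0 0 10"

```text
clock: 16.3
position: [0.5422, -0.1241, 0.127]
tool_rot: [[-0.003, 0.033, 0.999], [0.002, 0.999, -0.033], [-1.0, 0.002, -0.003]]
force: [1.2, -2.3, -0.4]
grip_width: 0.237
```

```bash
python3 -c "from h import *;st()"
```

```text
t 16.3 pos [ 542.2 -124.1  127. ] yaw 88.1 F [ 1.2 -2.3 -0.4] M [-0.26 -0.04 -0.08] w 22.1
```

Call:
servo_tool --pt "0 1 0 0 0 0 10" --pt "0 1 0 0 0 0 10"

```text
clock: 16.55
position: [0.5422, -0.1238, 0.127]
tool_rot: [[-0.003, 0.033, 0.999], [0.001, 0.999, -0.033], [-1.0, 0.001, -0.003]]
force: [-1.2, -5.9, -2.4]
grip_width: 0.236
```

```bash
python3 - <<'E'
from h import *
st()
im=imaging.read_camera("side")[130:265,195:285,::-1]
cv2.imwrite("pics/s6.png",cv2.resize(im,None,fx=4.4,fy=4.4,interpolation=cv2.INTER_CUBIC))
E
```

```text
t 16.55 pos [ 542.2 -123.8  127. ] yaw 88.1 F [-1.2 -5.9 -2.4] M [-1.17  0.    0.02] w 22.0
```

View pics/s6.png

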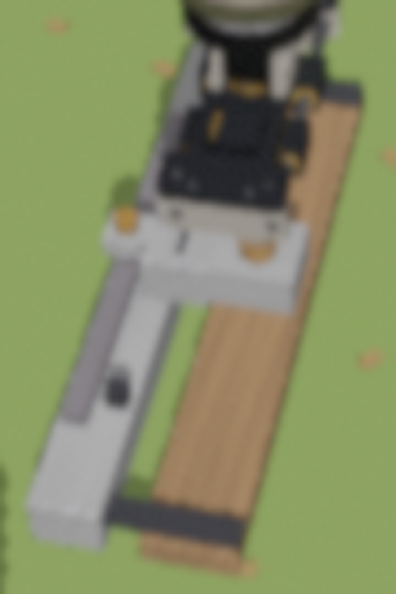

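The guide sits over the notch (brass at (126,220), the notch now covered) and resists at 5.9 N where it slid at 2 N before: the ball is seated. Backing off into the play to unload it.

Call:
servo_tool --pt "0 -1 0 0 0 0 10" --pt "0 -2 0 0 0 0 10" --pt "0 -2 0 0 0 0 10" --pt "0 -2 0 0 0 0 10" --pt "0 -2 0 0 0 0 10"

```text
clock: 17.23
position: [0.5422, -0.1256, 0.127]
tool_rot: [[-0.003, 0.033, 0.999], [0.001, 0.999, -0.033], [-1.0, 0.001, -0.003]]
force: [0.9, -0.4, -1.7]
grip_width: 0.233
```

```bash
python3 - <<'E'
from h import *
st()
r.job_done()
E
```

```text
t 17.225 pos [ 542.2 -125.6  127. ] yaw 88.1 F [ 0.9 -0.4 -1.7] M [ 0.02 -0.02 -0.  ] w 21.7
the job is handed in; nothing more can be done
```

I took the wooden-handled bit from its stand and dipped it in the wax tin with the tip about 12 mm above the bench. I then seated it in the guide's hole and slid the guide about 94 mm, until it stopped in the notch. The job was handed in at 17.2 s, with the bit still gripped at 30 N; no verdict is reported, so the result below rests on my own checks.

- **Collar:** it met the guide's top at the expected height (TCP 126.4 mm). I raised the tool about 0.6 mm from there so the collar would not press while sliding.
- **Click:** the push held at about 2 N, dropped to zero over roughly 5 to 6 mm of travel, then rose to 5.9 N against a stop. The last side view showed the guide over the notch, and the notch itself was no longer visible.
- **At hand-in:** I backed the bit off about 2 mm into its play. The push was then close to zero and the grip width read 21.7 mm.
- **Not checked:** I had no direct reading of how far the ball dropped. I also did not look again at the tin, glue bottle, wrench and offcut, but no contact with them was felt.
- **Disagreement:** the two cameras differed by 3 to 6 mm on the positions of the hole and the notch. I used averages, and the hole's widened mouth took up what error remained.

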